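Clamp an opened camera in a quick-set work holder

TASK

Clamp the opened camera in the bench holder. Lift the red release bar and keep it up while you slide the moving jaw along, until it has pushed the camera fully home against the fixed jaw and the sprung pad is about half pressed in; then let go of the bar so that the latch drops into the nearest notch and keeps the camera clamped. Press gently, without ramming the pad to the end of its spring, and leave the other things on the bench where they are.

Things in the scene. Friction and masses are not known exactly. Their poses are not given: they have to be found in the camera images.
- holder: Grey work holder fixed to the bench, 124 x 420 x 46 mm; origin: centre of its underside, z up, rail along its y. Two flat ways, 36 mm up; between them in the +y half a rack notched every 6 mm. Blue fixed jaw at the -y end, 42 mm high over the ways, bolted on by hand: its rubber face is 125 to 161 mm on the -y side of the origin, not measured (force rises when the camera meets it).
- carriage (a joint): How far the blue moving jaw (108 mm wide, 65 mm long, 42 mm high over the ways) has slid towards the fixed jaw, m, 0 to 0.145; grows in the holder's -y direction. It slides with under 1 N while the latch is up, and is locked both ways (1 mm of play) while the latch is in a notch.
- release_bar (a joint): Lift of the red release bar, m. 0: latch down in a notch. About 0.006: riding on the crest of a tooth. Above 0.007: clear of the rack. 0.012: upper stop. A spring pulls it down: lifting takes about 7.5 N at the bottom, 10 N at the top. Let go, it snaps down by itself, and falling into the notch may shift the jaw up to 5 mm.
- bar_middle (a point): Middle of the red release bar: level round bar, 12.6 mm in diameter, 66 mm of it free to grip between two upright rods, lying across the rail (along the holder's x), 110 mm above the bench when down, 42 mm of free height below it. Lifting it straight up frees the latch; moving it along the rail moves the carriage that bears it.
- pad: Sprung rubber-faced pad in front of the moving jaw, 76 mm wide, 34 mm high, facing the holder's -y. Origin at the level of the ways, under the bar when the pad is out; the face is 50 mm from it towards -y, centred 22 mm up. It can be pressed in 12 mm. The spring is preloaded: it gives from 5 N, 9 N at half travel, 13.4 N at the end, solid beyond.
- camera: Opened black camera, 118 mm long (y), 76 mm wide (x), 34 mm high, 40 mm over its steel lens-mount ring, lying on its back on the ways, about 0.4 kg. Origin: centre of its underside. Loose, 4 to 34 mm short of the fixed jaw; the pad pushes it along with 0.5 to 1.5 N. It bears 20 N.
- jar: Small white jar with a yellow label, 48 mm in diameter, 42 mm high, loose on the bench beside the holder; leave it alone. Origin at the centre of its underside.
- tin: Green rosin tin with a brown lid, 74 mm in diameter, 42 mm high, loose beside the holder; leave it alone. Origin at the centre of its underside.
- lens: Black lens with a red ring standing on end, 66 mm in diameter, 52 mm high, loose beside the holder; leave it alone. Origin at the centre of its underside.
- screwdriver: Small brass-handled screwdriver, 140 mm long, lying on the bench beside the holder; leave it alone.
There are look-alikes about, which are no part of the job. What is shaped like the camera but turquoise is not meant.

How it is judged:
On the way, in this order (a step that is already met when the one before it is completed fails the run):
1. the release bar is lifted clear of the rack (value of joint release_bar above 0.0068 m), for 0.1 s.
2. with the bar still up, the sprung pad presses the camera home (value of joint release_bar above 0.0062 m and contact force between pad and camera above 6 N), for 0.1 s.
At the end, for the whole second after the job is handed in: The release bar is down with the latch in a notch (under 2 mm of lift), the sprung pad presses the camera with 4 to 15 N, and the camera lies at rest, flat and square (within 0.05 rad) on the ways against the fixed jaw (value of joint release_bar below 0.002 m and contact force between pad and camera between 4 and 15 N and linear speed of camera below 0.01 m/s and angle between camera's own z axis and vertical below 0.05 rad and z of camera in the frame of holder between 0.033 and 0.04 m and angle between the y axis of camera and the y axis of holder, either way round below 0.05 rad); the robot touches nothing.
It fails at once if the camera is squeezed by the pad with more than 20 N (contact force between pad and camera above 20 N).
It fails at once if another thing on the bench is moved more than 20 mm (distance of any of jar, tin, lens, screwdriver from where it was at the start of the episode above 0.02 m).
It also fails if it takes over 35 s, if anything falls off the work surface, if the arm or the gripper's body presses on something with over 40 N, if the wrist force passes 120 N, or if a joint passes its speed limit or range.

ROBOT

A 6-joint arm with a two-finger parallel gripper is mounted at the origin on the work surface. World frame = base frame: x ahead of the robot, y to its left, z up, the work surface at z = 0. Lengths are in m, angles in rad, forces in N, time in s.
With the tool pointing down it reaches from about 0.35 to 0.775 m from the base axis. Payload 5.5 kg.
Tool frame: the origin (TCP) lies at the very end of the fingers, on their centre line; the grasp point (between the pads) lies 19 mm behind it; z points along the fingers, y is the line along which they close (so a half turn about z gives the same grasp; the last joint's range is limited). The gripper opens to 85 mm and grips with 20 to 120 N. Pads are 22 mm wide; open, the fingers measure 114 mm over their backs; the gripper's body (76 mm by 85 mm) begins 54 mm behind the grasp point. The pads swing forward as they close: fully open they stand 13 mm farther back than shut.
Start: joints at [-1.371, 0.313, 0.046, 1.304, 0, 1.431], TCP at [0.192, -0.542, 0.231] pointing down, gripper open.
Joint ranges: [-2.76, 2.76], [-0.86, 1.69], [-1.03, 1.26], [-2.2, 2.34], [-1.47, 1.5], [-3.14, 3.14]. Speed limits (rad/s): [2.57, 2.57, 3.14, 3.14, 3.14, 3.14].

INTERFACE

Orientations are given as a unit quaternion [w, x, y, z].
In Python, from workcell import env gives the robot as it stands. The module is installed in compiled form; this text tells all that it offers.
- The arm moves only by the tool jog_arm, never from a script. Its argument "rows" is a list of rows, each a list of 6 numbers: the shift along the world's x, y, z in units of 40 mm (1.0 is 40 mm), then the turn, a rotation vector about the world's x, y, z in units of 6 degrees (1.0 is 6 degrees). In form: [[x, y, z, wx, wy, wz], ...]. A call has 1 to 12 rows; each row is the pose to reach, as a shift and turn from the pose commanded when the call began; what a row does not reach only later rows make up. A row lasts 1/12 s, in which the tool goes at most 41.7 mm and 7.16 degrees, less where a joint would pass 70% of its speed; a pose out of reach is approached as far as the arm can. A call with a gripper value outside its range is refused whole. "jaw" is the gripper command: -1 is fully open, 1 is shut, values between are in proportion, set as the call begins (left out, the last holds). The fingers move at their own pace and stop on an object; "force" is the grip in N (left out, the last holds). Time passes only in rows, so rows that repeat a pose let the fingers close. It gives the time, the measured TCP pose, the force, the opening and the grip force at its end, in the units of the state.
- env.get_state(): the state, without advancing time (a new reading comes with each control period).
- env.read_camera(name): name is "scene" or "top" or "wrist"; returns a dict with "pixels" (420x560x3 uint8, red, green, blue), "mtx" (3x3 intrinsics, pixels), "cam_to_world" (4x4, takes a point from camera to world coordinates). Camera axes: x right, y up, looking along -z (the intrinsics and any distortion apply to the point x, -y, -z); pixel columns grow to the right and rows downward; lengths in m; the calibration is good to about 2 mm. A picture is of the moment at which its call begins. There is no depth.
- env.hand_in(): hands the job in; it is judged then, once.
The state is a dict: "clock": time; "joint_pos": joint angles; "qvel": joint speeds; "tau": joint torques, N m; "tcp_pos": TCP position; "orientation": TCP orientation; "wrist_force": force on the tool from outside, world axes, zero at the start; "ft_torque": the same for the moment, N m; "finger_gap": finger opening in m; "grip_force": force on a finger pad.
Only numpy, scipy, OpenCV 4.12 (cv2) and the standard library are available. Lean on these libraries where they do the work, as an engineer would, in place of code of your own. Each camera call takes 0.05 s, during which the arm holds its last target. There are 200 camera calls.

## Working session

There is one attempt and no reset: what is moved stays moved. The work goes in short steps, Python scripts to look and compute and a tool call to move; the robot and the scene stay as the last step left them, time stands still between calls to the robot, and variables do not carry over. Pictures are saved under pics/ and viewed, at most 10 in all, crops included, and the job is handed in when it is done.

Besides the shell and the picture viewer there is one more tool, called after "Emit:" by a JSON object that holds its "name" and its "arguments". jog_arm: Moves the arm, as the interface text tells. Its arguments: {"type":"object","properties":{"rows":{"type":"array","items":{"type":"array","items":{"type":"number"}}},"jaw":{"type":"number"},"force":{"type":"number"}},"required":["rows"]}

```bash
mkdir -p pics; cat > h.py <<'E'
import numpy as np, cv2
from workcell import env
def shot(n,f):
    c=env.read_camera(n); cv2.imwrite('pics/'+f+'.png',c['pixels'][:,:,::-1]); np.savez('pics/'+f,m=c['mtx'],T=c['cam_to_world']); return c
def ray(f,u,v):
    d=np.load('pics/'+f+'.npz'); r=np.linalg.inv(d['m'])@[u,v,1]; T=d['T']; r=T[:3,:3]@[r[0],-r[1],-r[2]]; return T[:3,3],r/np.linalg.norm(r)
def atz(f,u,v,z):
    o,r=ray(f,u,v); return (o+r*(z-o[2])/r[2]).round(4)
def tri(a,b):
    A=np.zeros((3,3));B=np.zeros(3)
    for x in (a,b):
        o,r=ray(*x);P=np.eye(3)-np.outer(r,r);A+=P;B+=P@o
    p=np.linalg.solve(A,B); return p.round(4)
E
python3 - <<'E'
from h import *
for n in('scene','top'):
    c=shot(n,n+'0');print(c.keys(),c['cam_to_world'].round(3))
a=[cv2.imread(f'pics/{n}0.png') for n in('scene','top')]
cv2.imwrite('pics/both.png',cv2.resize(np.vstack(a),None,fx=.714,fy=.714))
print(env.get_state())
E
```

```text
dict_keys(['pixels', 'mtx', 'cam_to_world']) [[-0.737 -0.585  0.338  0.928]
 [ 0.675 -0.642  0.364  0.318]
 [ 0.004  0.496  0.868  0.972]
 [ 0.     0.     0.     1.   ]]
dict_keys(['pixels', 'mtx', 'cam_to_world']) [[ 0.014  0.998 -0.059  0.522]
 [-0.999  0.016  0.028 -0.055]
 [ 0.029  0.059  0.998  0.922]
 [ 0.     0.     0.     1.   ]]
{'clock': 0.1, 'joint_pos': array([-1.37059971e+00,  3.13941066e-01,  4.50522960e-02,  1.30360824e+00,
        3.73927819e-05,  1.43122998e+00]), 'qvel': array([ 2.73238745e-04, -2.67074297e-03,  3.27835616e-03, -2.78257396e-05,
       -2.30583807e-03,  3.02277338e-04]), 'tau': array([ 3.24083601e-03, -4.81726313e+01,  2.99243456e+01,  1.27791447e-02,
       -4.15325758e-05,  2.03296047e-07]), 'tcp_pos': array([ 0.19155066, -0.54165038,  0.23047261]), 'orientation': array([-8.50515943e-04,  9.85604457e-01,  1.69065461e-01, -7.08642657e-06]), 'wrist_force': array([-1.13307416, -1.47453035, -0.62754221]), 'ft_torque': array([ 0.03033252, -0.06083055, -0.01053822]), 'grip_force': 0.0, 'finger_gap': 0.08545000155649088}
```

View pics/scene0.png

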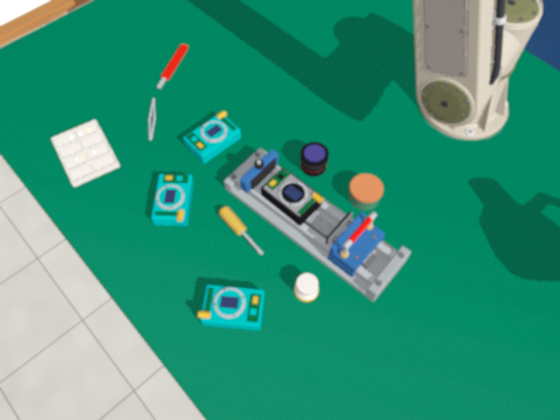

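View pics/top0.png

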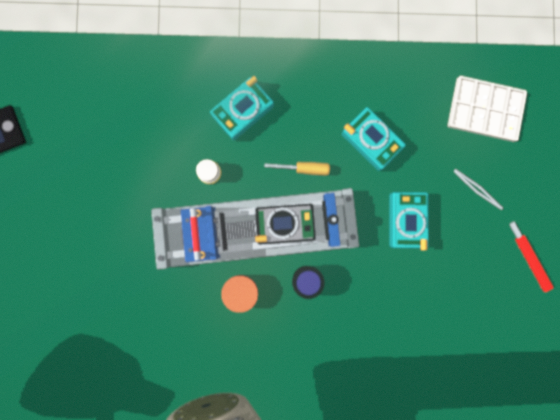

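The scene view shows the holder with the black camera at (293,192), the fixed jaw at (260,170) and the red bar at about (358,231). In the top view they are at (285,223), (333,218) and (195,236). The camera candidates are one black body at top (285,223) in the holder, and turquoise ones at (242,106), (375,137) and (410,220). The black one fits. I'll confirm it in one enlarged crop.

```bash
python3 - <<'E'
from h import *
a=cv2.imread('pics/top0.png')[170:290,140:370]; b=cv2.imread('pics/scene0.png')[140:300,220:420]
a=cv2.resize(a,(690,360),interpolation=cv2.INTER_CUBIC)[:, :400]
a=cv2.resize(cv2.imread('pics/top0.png')[180:280,145:365],None,fx=1.8,fy=1.8,interpolation=3)
b=cv2.resize(cv2.imread('pics/scene0.png')[200:285,315:415],None,fx=4,fy=4,interpolation=3)
t=cv2.resize(cv2.imread('pics/top0.png')[195:280,150:250],None,fx=4,fy=4,interpolation=3)
o=np.zeros((560,800,3),np.uint8); o[:340,:400]=b;o[:340,400:]=t;o[360:360+a.shape[0],:a.shape[1]]=a
cv2.imwrite('pics/crop.png',o)
E
```

```text
(no output)
```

View pics/crop.png

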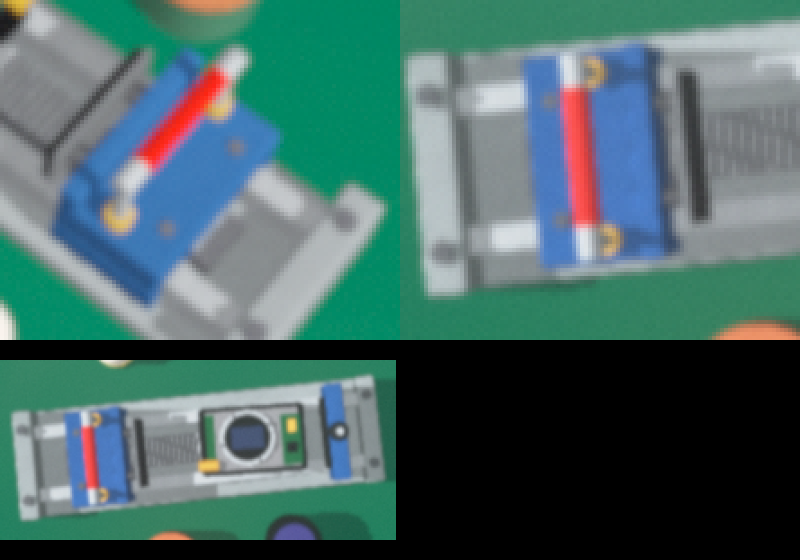

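The crop confirms the black camera lies on the holder. The red bar's middle is at scene (360.6,229.4) and top (194.9,234.4), with its ends at top (193.2,217) and (197,252).

```bash
python3 - <<'E'
from h import *
S,T='scene0','top0'
print('bar',tri((S,360.6,229.4),(T,194.9,234.4)))
print('ends',atz(T,193.2,217,.11),atz(T,197,252,.11))
c=[atz(T,u,v,.03) for u,v in((152,209),(353,190),(357,248),(160,268))];print(c)
d=c[1]-c[0]+c[2]-c[3];print('dir -y', np.degrees(np.arctan2(d[1],d[0])), np.mean(c,0))
# camera faces (lower crop /1.8 +145,+180-) , jaw
f=lambda u,v:(145+u/1.8,180+(v-360)/1.8)
for n,u,v,z in(('pad',147,452,.058),('camL',205,443,.06),('camR',302,436,.06),('jaw',325,432,.07),('tin',169,560,.04)): print(n,atz(T,*f(u,v),z))
E
```

```text
bar [0.5129 0.098  0.1098]
ends [0.5465 0.1014 0.11  ] [0.4803 0.0925 0.11  ]
[array([0.5643, 0.2028, 0.03  ]), array([ 0.6113, -0.2185,  0.03  ]), array([ 0.4888, -0.2276,  0.03  ]), array([0.4422, 0.1823, 0.03  ])]
dir -y -83.57508705335391 [ 0.52665 -0.01525  0.03   ]
pad [0.5205 0.0433 0.058 ]
camL [ 0.5315 -0.0218  0.06  ]
camR [ 0.541  -0.1311  0.06  ]
jaw [ 0.5457 -0.156   0.07  ]
tin [0.3979 0.0176 0.04  ]
```

Emit:
{"name": "jog_arm", "arguments": {"rows": [[1,2,0,0,0,-0.3],[2,4,0,0,0,-0.6],[3,6,0,0,0,-0.9],[4,8,0,0,0,-1.2],[5,10,0,0,0,-1.5],[6,12,0,0,0,-1.8],[7,14,0,0,0,-2.1],[8,16,0,0,0,-2.12],[8,16,0,0,0,-2.12],[8,16,0,0,0,-2.12],[8,16,0,0,0,-2.12],[8,16,0,0,0,-2.12]], "jaw": -1}}

```text
clock: 1.1
tcp_pos: [0.4155, -0.0929, 0.2313]
orientation: [0.0, 0.998, 0.059, 0.0]
wrist_force: [0.4, -0.6, -0.3]
finger_gap: 0.0856
grip_force: 0.0
```

Emit:
{"name": "jog_arm", "arguments": {"rows": [[0,0,-0.5,0,0,0],[0,0,-0.5,0,0,0],[0,0,-0.5,0,0,0],[0,0,-0.5,0,0,0],[0,0,-0.5,0,0,0],[0,0,-0.5,0,0,0],[0,0,-0.5,0,0,0],[0,0,-0.5,0,0,0],[0,0,-0.5,0,0,0],[0,0,-0.5,0,0,0]]}}

```text
clock: 1.93
tcp_pos: [0.4152, -0.0953, 0.2114]
orientation: [0.0, 0.998, 0.058, 0.0]
wrist_force: [-0.6, -0.6, 0.0]
finger_gap: 0.085
grip_force: 0.0
```

```bash
python3 - <<'E'
from h import *
c=shot('wrist','w1');s=env.get_state();print(s['clock'],s['tcp_pos'],s['orientation'],s['wrist_force'],c['cam_to_world'].round(3))
E
```

```text
1.9833 [ 0.41521603 -0.09517413  0.21141409] [8.26401591e-05 9.98280822e-01 5.86122106e-02 5.79512675e-05] [ 0.09859404 -0.60652153  0.06165337] [[ 0.116  0.959  0.259  0.481]
 [-0.993  0.112  0.031 -0.087]
 [ 0.001 -0.261  0.965  0.355]
 [ 0.     0.     0.     1.   ]]
```

View pics/w1.png

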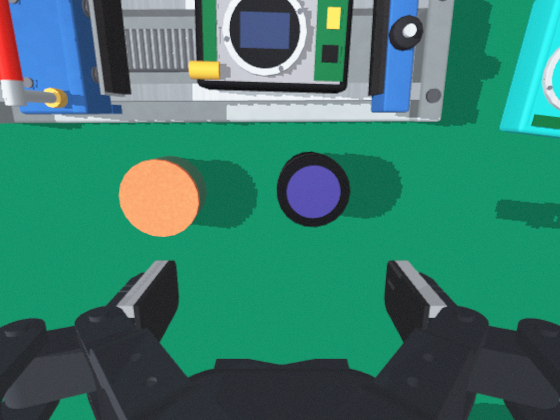

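The wrist view shows the holder level in the image and the arm short of its goal. The camera spans u 200–347, the fixed jaw is at u≈372, and the lens and tin are clear.

Emit:
{"name": "jog_arm", "arguments": {"rows": [[0.6,1,0,0,0,0],[1.2,2,0,0,0,0],[1.8,3,0,0,0,0],[2.4,4,0,0,0,0],[2.44,4.83,0,0,0,0],[2.44,4.83,0,0,0,0],[2.44,4.83,0,0,0,0],[2.44,4.83,0,0,0,0],[2.44,4.83,0,0,0,0],[2.44,4.83,0,0,0,0],[2.44,4.83,0,0,0,0]]}}

```text
clock: 2.9
tcp_pos: [0.5126, 0.0969, 0.2115]
orientation: [0.0, 0.998, 0.058, 0.0]
wrist_force: [0.6, -0.7, 0.4]
finger_gap: 0.0856
grip_force: 0.0
```

```bash
python3 - <<'E'
from h import *
c=shot('wrist','w2');s=env.get_state();print(s['clock'],s['tcp_pos'],s['orientation'],s['wrist_force'])
E
```

```text
2.95 [0.51270324 0.09699712 0.21155093] [1.21768282e-04 9.98326352e-01 5.78313960e-02 1.02103152e-04] [0.17273637 0.33241185 0.30747958]
```

View pics/w2.png

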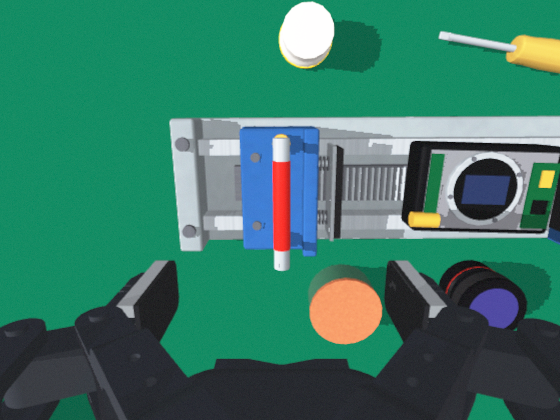

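The bar is vertical in the wrist image, with its middle at (281.5,205.5), midway between the fingers at u≈282. The camera's left face is at u≈406 and the pad face at u≈342.

```bash
python3 - <<'E'
from h import *
print(atz('w2',281.5,205.5,.11), tri(('w2',281.5,205.5),('scene0',360.6,229.4)))
print('ends',atz('w2',281,161,.11),atz('w2',282,250,.11))
print('pad',atz('w2',342,190,.07),'camL',atz('w2',406,190,.065))
print('camL',atz('w1',203,60,.065),'camR',atz('w1',349,60,.065),'jaw',atz('w1',372,60,.078))
E
```

```text
[0.5149 0.0974 0.11  ] [0.5146 0.0984 0.1125]
ends [0.5472 0.1015 0.11  ] [0.4803 0.093  0.11  ]
pad [0.5237 0.0471 0.07  ] camL [ 0.529  -0.0084  0.065 ]
camL [ 0.515 -0.022  0.065] camR [ 0.5282 -0.1348  0.065 ] jaw [ 0.528  -0.1497  0.078 ]
```

Emit:
{"name": "jog_arm", "arguments": {"rows": [[0.03,0.03,-0.6,0,0,0],[0.03,0.03,-1.2,0,0,0],[0.03,0.03,-1.8,0,0,0],[0.03,0.03,-2.3,0,0,0],[0.03,0.03,-2.7,0,0,0],[0.03,0.03,-3.0,0,0,0],[0.03,0.03,-3.0,0,0,0],[0.03,0.03,-3.0,0,0,0]]}}

```text
clock: 3.62
tcp_pos: [0.5135, 0.0988, 0.0911]
orientation: [0.0, 0.998, 0.058, -0.001]
wrist_force: [0.1, 0.2, 0.5]
finger_gap: 0.0852
grip_force: 0.0
```

Emit:
{"name": "jog_arm", "arguments": {"rows": [[0,0,0,0,0,0],[0,0,0,0,0,0],[0,0,0,0,0,0],[0,0,0,0,0,0],[0,0,0,0,0,0],[0,0,0,0,0,0],[0,0,0,0,0,0],[0,0,0,0,0,0],[0,0,0,0,0,0],[0,0,0,0,0,0]], "jaw": 1, "force": 50}}

```text
clock: 4.45
tcp_pos: [0.5144, 0.0985, 0.0918]
orientation: [0.001, 0.998, 0.059, 0.0]
wrist_force: [-1.5, -5.9, 3.8]
finger_gap: 0.0104
grip_force: 48.8
```

Emit:
{"name": "jog_arm", "arguments": {"rows": [[0,0,0.08,0,0,0],[0,0,0.16,0,0,0],[0,0,0.24,0,0,0],[0,0,0.24,0,0,0],[0,0,0.24,0,0,0],[0,0,0.24,0,0,0]]}}

```text
clock: 4.95
tcp_pos: [0.5141, 0.0998, 0.1004]
orientation: [-0.0, 0.998, 0.059, -0.0]
wrist_force: [3.5, 0.3, -8.7]
finger_gap: 0.0101
grip_force: 48.6
```

Emit:
{"name": "jog_arm", "arguments": {"rows": [[0.017,-0.15,0,0,0,0],[0.034,-0.3,0,0,0,0],[0.052,-0.45,0,0,0,0],[0.069,-0.6,0,0,0,0],[0.092,-0.8,0,0,0,0],[0.115,-1.0,0,0,0,0],[0.115,-1.0,0,0,0,0],[0.115,-1.0,0,0,0,0]]}}

```text
clock: 5.62
tcp_pos: [0.5192, 0.0584, 0.101]
orientation: [0.0, 0.998, 0.058, 0.0]
wrist_force: [4.9, 0.7, -9.3]
finger_gap: 0.0104
grip_force: 48.9
```

Emit:
{"name": "jog_arm", "arguments": {"rows": [[0.012,-0.1,0,0,0,0],[0.023,-0.2,0,0,0,0],[0.034,-0.3,0,0,0,0],[0.046,-0.4,0,0,0,0],[0.058,-0.5,0,0,0,0],[0.065,-0.57,0,0,0,0],[0.069,-0.6,0,0,0,0],[0.069,-0.6,0,0,0,0]]}}

```text
clock: 6.28
tcp_pos: [0.522, 0.0347, 0.1011]
orientation: [-0.0, 0.998, 0.058, 0.001]
wrist_force: [5.3, 1.0, -9.5]
finger_gap: 0.0101
grip_force: 49.0
```

```bash
python3 - <<'E'
from h import *
shot('top','t2');shot('wrist','w3')
b=cv2.resize(cv2.imread('pics/top0.png' if 0 else 'pics/t2.png')[185:275,170:370],None,fx=4,fy=3,interpolation=3)[:270]
w=cv2.resize(cv2.imread('pics/w3.png')[80:290,130:560],None,fx=1.5,fy=1.5)
o=np.zeros((600,800,3),np.uint8);o[:270]=b;o[280:280+w.shape[0],:w.shape[1]]=w
cv2.imwrite('pics/c2.png',o)
E
```

```text
(no output)
```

View pics/c2.png

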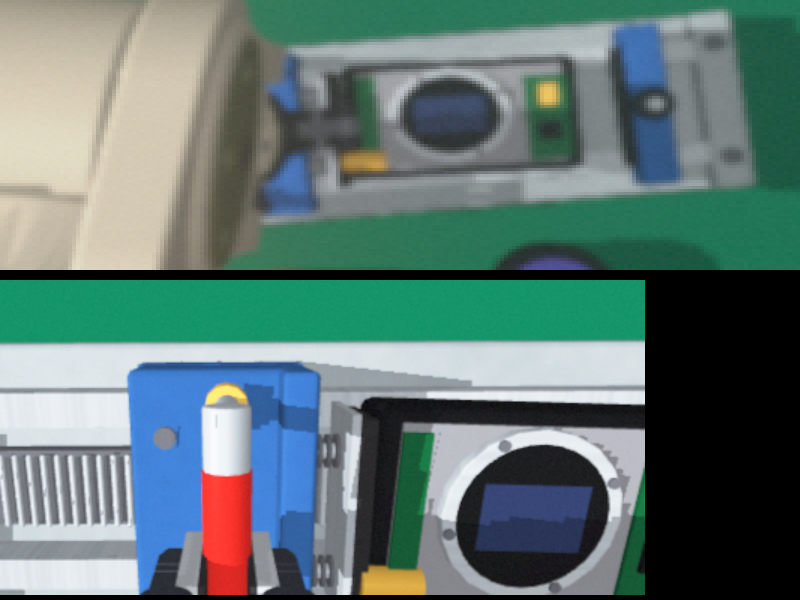

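The pad (crop u≈365) is just touching the camera's left face. The camera's right edge to the fixed jaw is about 12 px in the top view, or about 24 mm left to go.

Emit:
{"name": "jog_arm", "arguments": {"rows": [[0.006,-0.05,0,0,0,0],[0.012,-0.1,0,0,0,0],[0.017,-0.15,0,0,0,0],[0.023,-0.2,0,0,0,0],[0.029,-0.25,0,0,0,0],[0.034,-0.3,0,0,0,0],[0.04,-0.35,0,0,0,0],[0.046,-0.4,0,0,0,0],[0.046,-0.4,0,0,0,0],[0.046,-0.4,0,0,0,0]]}}

```text
clock: 7.22
tcp_pos: [0.5239, 0.019, 0.1011]
orientation: [-0.0, 0.998, 0.059, 0.001]
wrist_force: [5.8, 1.1, -9.7]
finger_gap: 0.0099
grip_force: 48.9
```

Emit:
{"name": "jog_arm", "arguments": {"rows": [[0.003,-0.025,0,0,0,0],[0.006,-0.05,0,0,0,0],[0.009,-0.075,0,0,0,0],[0.012,-0.1,0,0,0,0],[0.012,-0.1,0,0,0,0],[0.012,-0.1,0,0,0,0]]}}

```text
clock: 7.72
tcp_pos: [0.5244, 0.0152, 0.1011]
orientation: [-0.0, 0.998, 0.059, 0.001]
wrist_force: [5.8, 2.6, -7.9]
finger_gap: 0.0101
grip_force: 48.9
```

Emit:
{"name": "jog_arm", "arguments": {"rows": [[0.003,-0.025,0,0,0,0],[0.006,-0.05,0,0,0,0],[0.009,-0.075,0,0,0,0],[0.012,-0.1,0,0,0,0],[0.012,-0.1,0,0,0,0],[0.012,-0.1,0,0,0,0]]}}

```text
clock: 8.22
tcp_pos: [0.5248, 0.0119, 0.1011]
orientation: [-0.001, 0.998, 0.059, 0.001]
wrist_force: [5.4, 3.8, -9.4]
finger_gap: 0.0105
grip_force: 49.0
```

Emit:
{"name": "jog_arm", "arguments": {"rows": [[0.003,-0.025,0,0,0,0],[0.006,-0.05,0,0,0,0],[0.009,-0.075,0,0,0,0],[0.012,-0.1,0,0,0,0],[0.012,-0.1,0,0,0,0],[0.012,-0.1,0,0,0,0]]}}

```text
clock: 8.72
tcp_pos: [0.5252, 0.0089, 0.101]
orientation: [-0.002, 0.998, 0.059, 0.001]
wrist_force: [5.0, 7.2, -8.9]
finger_gap: 0.0101
grip_force: 49.0
```

Emit:
{"name": "jog_arm", "arguments": {"rows": [[0.003,-0.025,0,0,0,0],[0.006,-0.05,0,0,0,0],[0.006,-0.05,0,0,0,0],[0.006,-0.05,0,0,0,0],[0.006,-0.05,0,0,0,0]]}}

```text
clock: 9.13
tcp_pos: [0.5253, 0.0073, 0.1009]
orientation: [-0.002, 0.998, 0.059, 0.001]
wrist_force: [5.4, 8.1, -9.2]
finger_gap: 0.0103
grip_force: 49.0
```

```bash
python3 - <<'E'
from h import *
shot('top','t3');shot('wrist','w4');s=env.get_state();print(s['clock'],s['tcp_pos'],s['orientation'],s['wrist_force'],s['ft_torque'])
b=cv2.resize(cv2.imread('pics/t3.png')[185:275,170:370],None,fx=4,fy=3,interpolation=3)
w=cv2.resize(cv2.imread('pics/w4.png')[80:290,130:560],None,fx=1.5,fy=1.5)
o=np.zeros((600,800,3),np.uint8);o[:270]=b;o[280:280+w.shape[0],:w.shape[1]]=w
cv2.imwrite('pics/c3.png',o)
E
```

```text
9.2333 [0.52532919 0.00733233 0.10096131] [-2.45061295e-03  9.98226816e-01  5.94703630e-02  7.02824540e-04] [ 6.41913069  8.47829367 -9.08812404] [ 1.6918442  -1.17627267 -0.03153684]
```

View pics/c3.png

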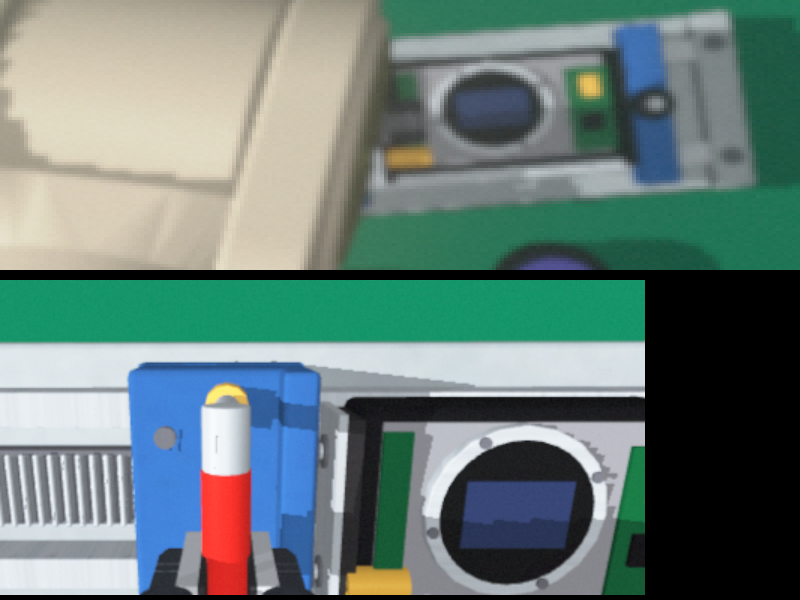

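The camera's right edge is now at the fixed jaw (top crop u≈622), and the pad is partly pressed at about 7 N. The notch nearest half travel is about 4.5 mm further on.

Emit:
{"name": "jog_arm", "arguments": {"rows": [[0.003,-0.025,0,0,0,0],[0.006,-0.05,0,0,0,0],[0.008,-0.075,0,0,0,0],[0.012,-0.1,0,0,0,0],[0.012,-0.1,0,0,0,0],[0.012,-0.1,0,0,0,0],[0.012,-0.1,0,0,0,0]]}}

```text
clock: 9.82
tcp_pos: [0.5257, 0.004, 0.1009]
orientation: [-0.003, 0.998, 0.06, 0.001]
wrist_force: [5.9, 10.9, -9.9]
finger_gap: 0.0103
grip_force: 49.1
```

Emit:
{"name": "jog_arm", "arguments": {"rows": [[0.003,-0.03,0,0,0,0],[0.003,-0.03,0,0,0,0],[0.003,-0.03,0,0,0,0],[0.003,-0.03,-0.04,0,0,0],[0.003,-0.03,-0.08,0,0,0],[0.003,-0.03,-0.12,0,0,0],[0.003,-0.03,-0.16,0,0,0],[0.003,-0.03,-0.2,0,0,0],[0.003,-0.03,-0.24,0,0,0],[0.003,-0.03,-0.24,0,0,0],[0.003,-0.03,-0.24,0,0,0]]}}

```text
clock: 10.73
tcp_pos: [0.5259, 0.0028, 0.0919]
orientation: [-0.003, 0.998, 0.06, 0.001]
wrist_force: [4.3, 10.8, -4.5]
finger_gap: 0.0104
grip_force: 49.6
```

The bar is down again at z 0.0919, against 0.0918 before the lift, so the latch is seated. Now I'll let go and retreat.

Emit:
{"name": "jog_arm", "arguments": {"rows": [[0,0,0,0,0,0],[0,0,0,0,0,0],[0,0,0,0,0,0],[0,0,0,0,0,0],[0,0,0,0,0,0],[0,0,0,0,0,0],[0,0,0,0,0,0],[0,0,0,0,0,0],[0,0,0,0,0,0],[0,0,0,0,0,0]], "jaw": -0.2}}

```text
clock: 11.57
tcp_pos: [0.5255, 0.0002, 0.0913]
orientation: [0.0, 0.998, 0.059, -0.0]
wrist_force: [-0.2, -0.8, 0.1]
finger_gap: 0.051
grip_force: 0.0
```

Emit:
{"name": "jog_arm", "arguments": {"rows": [[0,0,0.3,0,0,0],[0,0,0.8,0,0,0],[0,0,1.4,0,0,0],[0,0,2.0,0,0,0],[0,0,2.6,0,0,0],[0,0,3.0,0,0,0],[0,0,3.0,0,0,0],[0,0,3.0,0,0,0]]}}

```text
clock: 12.23
tcp_pos: [0.5262, 0.0002, 0.212]
orientation: [0.0, 0.998, 0.059, 0.001]
wrist_force: [-0.6, 0.5, -0.4]
finger_gap: 0.0514
grip_force: 0.0
```

```bash
python3 - <<'E'
from h import *
shot('scene','s5');shot('wrist','w5')
b=cv2.resize(cv2.imread('pics/s5.png')[140:300,220:420],None,fx=1.7,fy=1.7,interpolation=3)
w=cv2.imread('pics/w5.png')[80:400]
o=np.zeros((600,800,3),np.uint8);o[:272,:340]=b;o[280:,:560]=w
cv2.imwrite('pics/c5.png',o)
for p in [(281.5,205.5)]: print(atz('w5',*p,.11))
E
```

```text
[0.5278 0.0008 0.11  ]
```

View pics/c5.png

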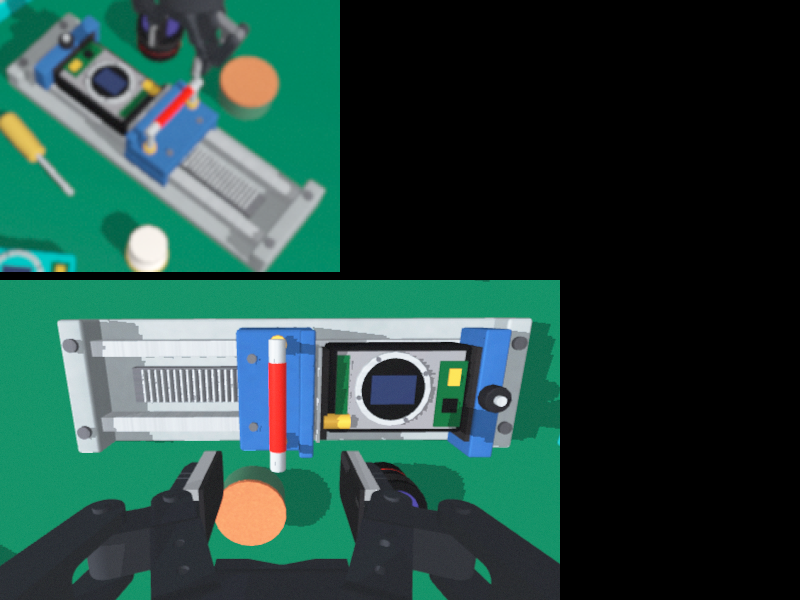

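The camera is clamped square between the pad (u≈325) and the fixed jaw (u≈470). The bar at u≈277 puts it at y≈0.003, so the carriage has kept its notch, and the other things on the bench haven't moved.

```bash
python3 -c "
from workcell import env
print(env.hand_in())"
```

```text
the job is handed in; nothing more can be done
None
```

I clamped the camera against the fixed jaw with the latch down in a notch and the pad a little over half pressed (estimated at about 10 N), and handed the job in at about 12 s; the hand-in returned no verdict.

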